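# Lock the router bracket's arm with a quick-release pin

## Task

Lock the arm of the router bracket with the quick-release pin, the one of the two pins in the plywood rack that has a spring thumb button on the side of its head. Squeeze the button fully in and keep it in while you lift the pin over and put it down through the aligned holes of the fork and arm, until its flange lies flat on the fork; then let go, so that the button springs out and the catch locks under the fork. Leave the plain pin in the rack, and do not disturb the screwdriver or the can.

Things in the scene. Friction and masses are not known exactly. Their poses are not given: they have to be found in the camera images.
- pin_center (a point): quick-release pin upright in a rack slot: centre of its dark block head (26 mm in x, 30 in y, 40 high), on the shank's axis; z up, y to the thumb button. Flange 44 mm across, its underside 26 mm below this point. Squeezed across y at this height with the button flush, the head is 30 mm wide and centred on the axis. 0.15 to 0.23 kg
- pin_tip (a point): lower tip of the quick-release pin, 86 mm below pin_center on its axis. The shank below the flange is round, 14 mm thick, 60 mm long, its last 14 mm tapering to 4 mm. A catch carried by the button (36 to 44 mm below the flange's underside) stands 14 mm out of the +y side while the button is out, too wide for the hole; button in, it lies inside the shank
- pin_button (a joint): the pin's thumb button, aluminium, 14 mm wide, 20 mm high, on the head's +y side at pin_center's height: 0 = sprung out (stands 14 mm out of the head, catch out), 0.014 m = fully in, flush (catch retracted). Its spring pushes with 3 N, rising to 6 N
- bracket_hole (a point): centre of the hole's mouth in the flat, clear top of the bracket's fork, 90 mm above the table; z up. Fixed. One 25 mm hole, chamfered, straight down through plate, arm, plate (30 mm in all), then 50 mm free. Fork top 80 by 100 mm. The arm runs to +y; the router (109 mm high, antennas 195 mm) starts 140 mm from the hole. Any pin yaw will do
- plain_pin_center (a point): the other, plain pin: same size, round head 30 mm across, no button; this point is its head's centre. In the rack's other slot, 90 mm away along the rack's length (the pins' x, within 6 degrees). The rack is fixed, 180 by 80 mm, top 80 mm above the table; flanges rest on it, slots are 27 by 51 mm
- screwdriver: screwdriver lying on the table beyond the bracket and rack. Bystander
- can: red drinks can, 66 mm across, 115 mm high, standing on the table; origin under its centre. Bystander
There are look-alikes about, which are no part of the job. Leave any blue or pink look-alike of the part that bears pin_center alone.

How it is judged:
By the outcome, as a careful person would: the job done as asked, in the order asked, and still so for the second after the job is handed in, with the robot touching nothing.
It also fails if it takes over 48 s, if anything falls off the work surface, if the arm or the gripper's body presses on something with over 40 N, if the wrist force passes 120 N, or if a joint passes its speed limit or range.

## Robot

A 6-joint arm with a two-finger parallel gripper is mounted at the origin on the work surface. World frame = base frame: x ahead of the robot, y to its left, z up, the work surface at z = 0. Lengths are in m, angles in rad, forces in N, time in s.
With the tool pointing down it reaches from about 0.425 to 0.95 m from the base axis. Payload 3.5 kg.
Tool frame: the origin (TCP) lies midway between the tips of the shut fingers; the grasp point (between the pads) lies 19 mm behind it; z points along the fingers, y is the line along which they close (so a half turn about z gives the same grasp; the last joint's range is limited). The gripper opens to 85 mm and grips with 20 to 120 N. Pads are 22 mm wide; open, the fingers measure 114 mm over their backs; the gripper's body (76 mm by 85 mm) begins 54 mm behind the grasp point. The pads swing forward as they close: fully open they stand 13 mm farther back than shut.
Start: joints at [-1.424, 0.286, 1.577, -0, 1.279, -0.15], TCP at [0.197, -0.645, 0.231] pointing down, gripper open.
Joint ranges: [-2.77, 2.77], [-0.9, 2.22], [0.21, 2.48], [-1.53, 4.67], [0.24, 2.81], [-2.84, 2.84]. Speed limits (rad/s): [2.79, 2.79, 3.14, 3.14, 3.14, 3.14].

## Interface

Orientations are given as a unit quaternion [x, y, z, w].
In Python, from plant import ctrl, cams, order gives the robot as it stands.
- The arm moves only by the tool move_arm, never from a script. Its argument "plan" is one flat list of numbers, 7 for each row, row after row: the shift along the world's x, y, z in mm, then the turn, a rotation vector about the world's x, y, z in degrees, then the finger opening in mm, from 0 to 85.4. A call has 1 to 12 rows; each row shifts and turns the commanded pose from where the row before left it; what a row does not reach is not made up. A row lasts 1/10 s, in which the tool goes at most 50 mm and 8.59 degrees, less where a joint would pass 70% of its speed; a pose out of reach is approached as far as the arm can. A call is refused whole if a number of a shift passes 50 or a number of a turn 8.59, either way. A call with a gripper value outside its range is refused whole. The fingers move at their own pace and stop on an object; "newtons" is the grip in N (left out, the last holds). Time passes only in rows, so rows that do not move let the fingers close. It gives the time, the measured TCP pose, the force, the opening and the grip force at its end, in the units of the state.
- ctrl.get_state(): the state, without advancing time (a new reading comes with each control period).
- cams.read_camera(name): name is "scene" or "side" or "wrist"; returns a dict with "color" (400x640x3 uint8, red, green, blue), "fov_y" (degrees; the focal length in pixels is half the picture's height over the tangent of half this angle, whatever the lens; pixels are square), "cx", "cy" (the principal point, pixels), "origin" and "orientation" of the camera in the world; the wrist camera has in their place "T_tool_cam" (4x4, takes a point from camera to tool coordinates, whose origin is the TCP and whose axes are the flange's). Camera axes: x right, y up, looking along -z (the intrinsics and any distortion apply to the point x, -y, -z); pixel columns grow to the right and rows downward; lengths in m; the calibration is good to about 2 mm. A picture is of the moment at which its call begins: read the wrist's pose just before it. There is no depth.
- order.sign_off(): hands the job in; it is judged then, once.
The state is a dict: "time": time; "qpos": joint angles; "dq": joint speeds; "joint_efforts": joint torques, N m; "eef_pos": TCP position; "tcp_rot": TCP orientation; "contact_force": force on the tool from outside, world axes, zero at the start; "wrist_torque": the same for the moment, N m; "opening": opening from 0.0 (shut) to 1.0 (fully open); "finger_force": force on a finger pad.
Only numpy, scipy, OpenCV 4.12 (cv2) and the standard library are available. Lean on these libraries where they do the work, as an engineer would, in place of code of your own. Each camera call takes 0.05 s, during which the arm holds its last target. There are 200 camera calls.

## Working session

There is one attempt and no reset: what is moved stays moved. The work goes in short steps, Python scripts to look and compute and a tool call to move; the robot and the scene stay as the last step left them, time stands still between calls to the robot, and variables do not carry over. Pictures are saved under pics/ and viewed, at most 10 in all, crops included, and the job is handed in when it is done.

Besides the shell and the picture viewer there is one more tool, called after "Emit:" by a JSON object that holds its "fn" and its "kwargs", one argument or row to a line. move_arm: Moves the arm, as the interface text tells. Its arguments: {"type":"object","properties":{"plan":{"type":"array","items":{"type":"number"}},"newtons":{"type":"number"}},"required":["plan"]}

```bash
ls; mkdir -p pics
cat > h.py <<'E'
import numpy as np, cv2
from scipy.spatial.transform import Rotation as R
from plant import ctrl, cams, order
def shot(name, fn):
    s=ctrl.get_state(); c=cams.read_camera(name)
    cv2.imwrite('pics/'+fn, c['color'][:,:,::-1])
    if name=='wrist':
        T=np.array(c['T_tool_cam']); Rt=R.from_quat(s['tcp_rot']).as_matrix()
        c['o']=np.array(s['eef_pos'])+Rt@T[:3,3]; c['R']=Rt@T[:3,:3]
    else:
        c['o']=np.array(c['origin']); o=np.array(c['orientation']); c['R']=R.from_quat(o).as_matrix() if o.size==4 else o.reshape(3,3)
    c['f']=200/np.tan(np.radians(c['fov_y'])/2)
    return c
def ray(c,u,v):
    p=np.array([[[float(u),float(v)]]]); K=np.array([[c['f'],0,c['cx']],[0,c['f'],c['cy']],[0,0,1.]])
    d=c.get('distortion',c.get('dist'))
    q=cv2.undistortPoints(p,K,None if d is None else np.array(d,float))[0,0]
    w=c['R']@np.array([q[0],-q[1],-1]); return c['o'],w/np.linalg.norm(w)
def onz(c,u,v,z):
    o,w=ray(c,u,v); return o+w*(z-o[2])/w[2]
def tri(rs):
    A=0;b=0
    for o,w in rs:
        P=np.eye(3)-np.outer(w,w);A=A+P;b=b+P@o
    x=np.linalg.solve(A,b); return x,[np.linalg.norm((np.eye(3)-np.outer(w,w))@(x-o)) for o,w in rs]
def pix(c,X):
    q=c['R'].T@(np.array(X)-c['o']); K=np.array([[c['f'],0,c['cx']],[0,c['f'],c['cy']],[0,0,1.]])
    d=c.get('distortion',c.get('dist'))
    return cv2.projectPoints(np.array([[q[0],-q[1],-q[2]]]),np.zeros(3),np.zeros(3),K,None if d is None else np.array(d,float))[0][0,0]
E
python3 - <<'E'
from h import *
ims=[]
for n in ['scene','side','wrist']:
    c=shot(n,n+'0.png'); print(n,{k:v for k,v in c.items() if k!='color'})
s=ctrl.get_state();print(s)
E
```

```text
pics
scene {'fov_y': 42.51171277668191, 'cx': 328.2160226744139, 'cy': 198.57252902755351, 'origin': array([1.22201387, 0.44139976, 0.96587645]), 'orientation': array([0.16459178, 0.34628762, 0.82674689, 0.41168435]), 'o': array([1.22201387, 0.44139976, 0.96587645]), 'R': array([[-0.60685108, -0.56672533,  0.55727387],
       [ 0.79470971, -0.42120176,  0.4370647 ],
       [-0.0129709 ,  0.70810415,  0.70598886]]), 'f': np.float64(514.1435661579935)}
side {'fov_y': 51.73426362648382, 'cx': 313.4295235503686, 'cy': 198.5014122500167, 'origin': array([0.46603738, 0.48066572, 0.80827107]), 'orientation': array([-0.01265602,  0.33839267,  0.93922446, -0.05645913]), 'o': array([0.46603738, 0.48066572, 0.80827107]), 'R': array([[-0.99330438,  0.09749018, -0.06198439],
       [-0.114621  , -0.76460554,  0.63422425],
       [ 0.01443703,  0.63708244,  0.77066046]]), 'f': np.float64(412.4857868611603)}
wrist {'fov_y': 68.34543686233312, 'cx': 321.2311642950103, 'cy': 196.75068581352676, 'T_tool_cam': array([[ 4.64809723e-06,  9.64565140e-01,  2.63844824e-01,
         6.65454022e-02],
       [
[... 490 characters left out ...]
{'time': 0.15, 'qpos': array([-1.42396383e+00,  2.86983721e-01,  1.57782326e+00,  2.76185526e-05,
        1.27861677e+00, -1.49946429e-01]), 'dq': array([-0.00021109, -0.00425345, -0.00774191,  0.0015573 ,  0.00043816,
        0.00067617]), 'joint_efforts': array([-4.76691057e-04, -4.06602001e+01, -2.93142396e+01, -2.36512478e-04,
        3.95081835e-03,  1.65688562e-06]), 'eef_pos': array([ 0.19739236, -0.64496383,  0.23026003]), 'tcp_rot': array([ 9.89010647e-01,  1.47841478e-01,  1.46458253e-05, -9.15522797e-04]), 'contact_force': array([-0.22169573,  0.16362911,  0.13733088]), 'wrist_torque': array([0.06489319, 0.05026642, 0.04498642]), 'finger_force': 0.0, 'opening': 0.9963205894575494}
```

View pics/scene0.png

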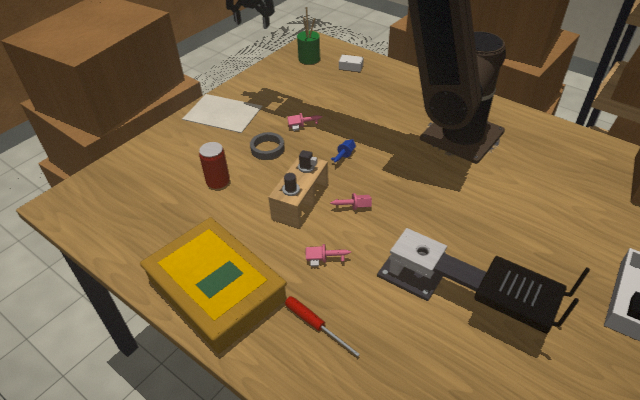

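View pics/side0.png

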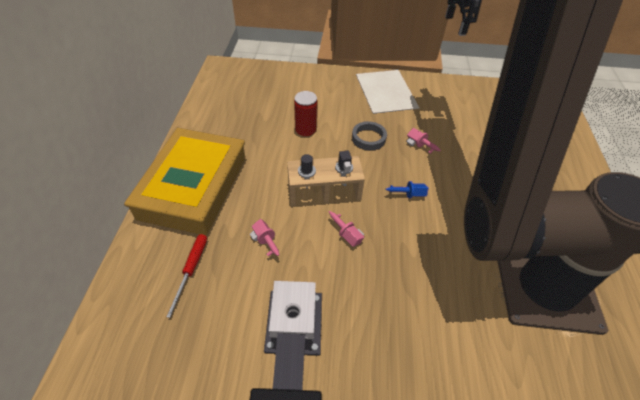

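The scene shows the button pin at scene (306,160) / side (345,160), its light button facing +y. The plain pin is at scene (290,183) / side (307,165), and the hole at scene (422,251) / side (293,311). Next I'll refine these with masks.

```bash
cat > m.py <<'E'
from h import *
def blob(c,u,v,r,thr):
    g=c['color'].max(2); m=np.zeros_like(g); m[v-r:v+r,u-r:u+r]=(g[v-r:v+r,u-r:u+r]<thr)
    n,l,st,ce=cv2.connectedComponentsWithStats(m)
    k=1+np.argmax(st[1:,4]); x,y,w,h,a=st[k]; return ce[k],(x,y,w,h,a),(l==k)
E
python3 - <<'E'
from m import *
S=shot('scene','s1.png'); D=shot('side','d1.png')
for n,(a,b),t in [('pin',((306,160),(345,160)),60),('plain',((290,183),(307,164)),60),('hole',((422,251),(293,311)),90)]:
    r=13 if n!='hole' else 9
    ca,ba,_=blob(S,*a,r,t); cb,bb,_=blob(D,*b,r,t)
    print(n,ca,ba,cb,bb); x,e=tri([ray(S,*ca),ray(D,*cb)]); print(x.round(4),np.round(e,4))
    if n=='hole': print(onz(S,*ca,.09).round(4),onz(D,*cb,.09).round(4))
a=cv2.resize(S['color'][130:220,250:350],None,fx=4,fy=4,interpolation=2);b=cv2.resize(D['color'][135:225,275:375],None,fx=4,fy=4,interpolation=2)
c=cv2.resize(S['color'][220:310,370:470],None,fx=4,fy=4,interpolation=0)
d=cv2.resize(D['color'][265:355,245:345],None,fx=4,fy=4,interpolation=0)
# wrist view of next
im=np.vstack([np.hstack([a,b]),np.hstack([c,d])]); im=cv2.resize(im,(660,594),interpolation=cv2.INTER_AREA)
cv2.imwrite('pics/crop1.png',im[:,:,::-1])
E
```

```text
pin [304.89915966 161.99159664] (np.int32(299), np.int32(155), np.int32(13), np.int32(14), np.int32(119)) [342.06557377 162.21311475] (np.int32(339), np.int32(155), np.int32(12), np.int32(15), np.int32(61))
[ 0.4676 -0.2243  0.0991] [0. 0.]
plain [290.06779661 185.07627119] (np.int32(285), np.int32(179), np.int32(11), np.int32(13), np.int32(118)) [306.36190476 167.06666667] (np.int32(302), np.int32(161), np.int32(10), np.int32(13), np.int32(105))
[ 0.5516 -0.2034  0.0928] [0.0001 0.0001]
hole [422.53846154 250.55769231] (np.int32(417), np.int32(248), np.int32(11), np.int32(7), np.int32(52)) [292.47916667 311.33333333] (np.int32(287), np.int32(306), np.int32(12), np.int32(11), np.int32(96))
[0.5316 0.1603 0.0852] [0.0002 0.0002]
[0.5355 0.1621 0.09  ] [0.5312 0.1622 0.09  ]
```

View pics/crop1.png

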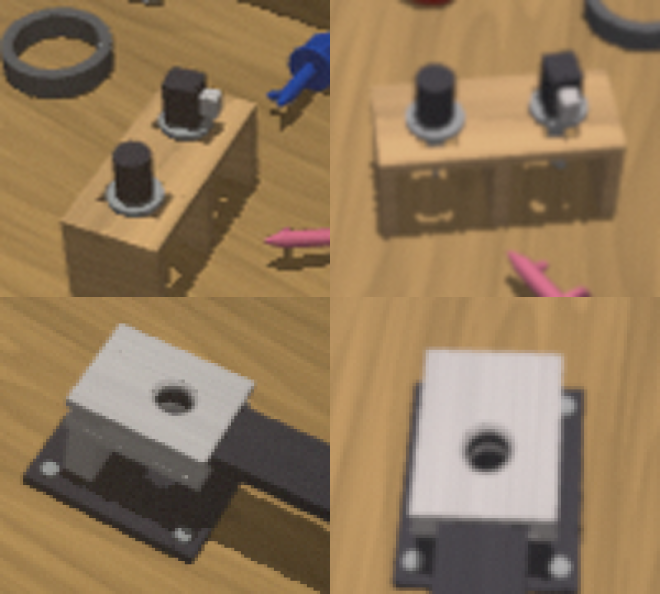

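The crop shows the button pin's square head with its aluminium button toward +y, the plain round pin beside it, and a clear round hole in the fork top. I'll move above the button pin for a close look.

Emit:
{"fn": "move_arm", "kwargs": {
  "plan": [22,35,4,0,0,0,85,22,35,4,0,0,0,85,22,35,4,0,0,0,85,22,35,4,0,0,0,85,22,35,4,0,0,0,85,22,35,4,0,0,0,85,22,35,4,0,0,0,85,22,35,4,0,0,0,85,22,35,4,0,0,0,85,22,35,4,0,0,0,85,22,35,0,0,0,0,85,22,35,0,0,0,0,85]
}}

```text
time: 1.45
eef_pos: [0.4621, -0.2239, 0.2717]
tcp_rot: [0.989, 0.148, 0.0, 0.0]
contact_force: [-0.2, 0.4, -0.2]
opening: 0.996
finger_force: 0.0
```

Emit:
{"fn": "move_arm", "kwargs": {
  "plan": [0,0,0,0,0,0,85,0,0,0,0,0,0,85]
}}

```text
time: 1.65
eef_pos: [0.4616, -0.2248, 0.2713]
tcp_rot: [0.989, 0.149, -0.0, 0.0]
contact_force: [-0.2, 0.2, -0.2]
opening: 0.997
finger_force: 0.0
```

Run:
```python
from m import *
W=shot('wrist','w1.png'); s=ctrl.get_state()
print(s['eef_pos'],R.from_quat(s['tcp_rot']).as_matrix().round(4)); print(pix(W,(.467,-.225,.106)),pix(W,(.552,-.203,.106)))
```

```text
[ 0.46127457 -0.22561428  0.27125655] [[ 9.561e-01  2.930e-01 -3.000e-04]
 [ 2.930e-01 -9.561e-01 -4.000e-04]
 [-4.000e-04  3.000e-04 -1.000e+00]]
[323.87585808 176.14158972] [328.18310734  88.40603175]
```

View pics/w1.png

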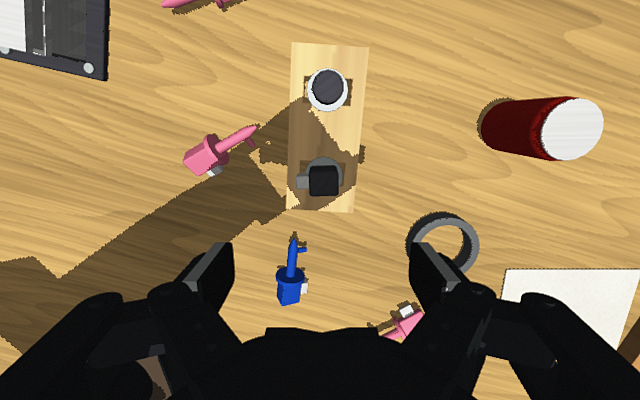

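The wrist view shows the dark square head near (324,180) with its button to the left (302,182). The plain head is at (327,88), and the fingers straddle the line with room to spare. Now the exact head outline.

Run:
```python
from m import *
W=shot('wrist','w2.png'); g=W['color'].max(2)
for t in (25,35,50):
    ce,b,l=blob(W,322,182,26,t); r=cv2.minAreaRect(np.argwhere(l)[:,::-1].astype(np.float32)); print(t,ce,b,r)
# rack edges -> yaw of rack at z=.08
for p in [(291,43),(368,47),(288,210),(352,212)]: print(onz(W,*p,.08).round(4))
ce,b,l=blob(W,327,88,24,70); print('plain',ce,b,onz(W,*ce,.124).round(4))
for p in [(312,167),(338,167),(338,195),(310,195)]: print(onz(W,*p,.126).round(4))
im=np.clip(W['color'][140:230,270:390].astype(float)*2.5,0,255).astype(np.uint8)
cv2.imwrite('pics/crop2.png',cv2.resize(im,None,fx=6,fy=6,interpolation=0)[:,:,::-1])
```

```text
25 [323.98245614 167.38596491] (np.int32(314), np.int32(166), np.int32(22), np.int32(5), np.int32(57)) ((324.5, 168.0), (4.0, 21.0), 90.0)
35 [322.24260355 179.39250493] (np.int32(308), np.int32(165), np.int32(29), np.int32(31), np.int32(507)) ((322.29144287109375, 180.0373077392578), (29.22270965576172, 28.434329986572266), 86.98721313476562)
50 [322.55087719 179.89824561] (np.int32(308), np.int32(165), np.int32(30), np.int32(31), np.int32(855)) ((322.5, 180.0), (30.0, 29.0), 90.0)
[ 0.5847 -0.1542  0.08  ]
[ 0.6043 -0.231   0.08  ]
[ 0.4102 -0.1989  0.08  ]
[ 0.4301 -0.2724  0.08  ]
plain [323.92481203  91.01503759] (np.int32(310), np.int32(70), np.int32(32), np.int32(34), np.int32(133)) [ 0.5468 -0.2009  0.124 ]
[ 0.4757 -0.2106  0.126 ]
[ 0.4832 -0.235   0.126 ]
[ 0.4561 -0.2438  0.126 ]
[ 0.4478 -0.2168  0.126 ]
```

View pics/crop2.png

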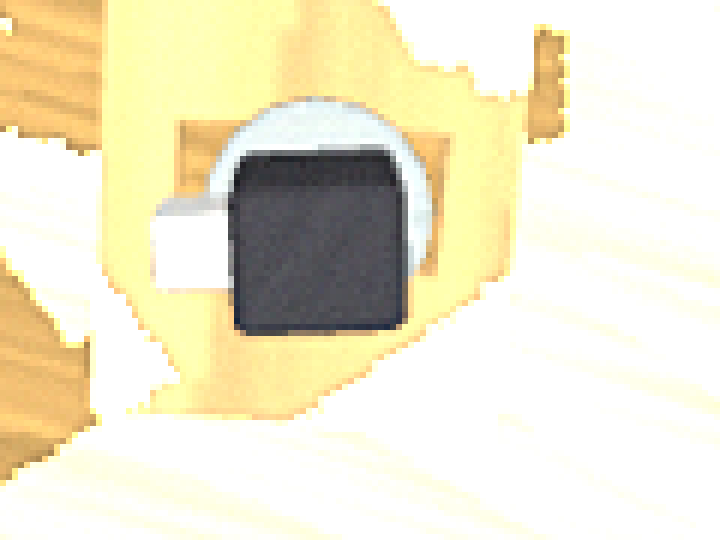

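The crop shows the head's top face square with the image at about (323.3,182.9), so the pin's yaw matches the tool's within about 1°. The button is on the left, which is +y.

Run:
```python
from m import *
W=shot('wrist','w3.png'); s=ctrl.get_state(); p=onz(W,323.25,182.9,.126); f=onz(W,323.6,181.5,.086)
Rt=R.from_quat(s['tcp_rot']).as_matrix()
print(p,f,s['eef_pos'],(p-s['eef_pos'])*1e3,Rt.T@(p-s['eef_pos'])*1e3)
```

```text
[ 0.46345339 -0.226364    0.126     ] [ 0.45663226 -0.22915124  0.086     ] [ 0.46092051 -0.22643396  0.27121194] [ 2.53287820e+00  6.99671801e-02 -1.45211939e+02] [  2.49392259   0.66038685 145.21112856]
```

Emit:
{"fn": "move_arm", "kwargs": {
  "plan": [2.5,0,-30,0,0,0,85,0,0,-40,0,0,0,85,0,0,-40,0,0,0,85,0,0,-34,0,0,0,70,0,0,-15,0,0,0,60,0,0,0,0,0,0,60,0,0,0,0,0,0,60]
}}

```text
time: 2.5
eef_pos: [0.4638, -0.2266, 0.1127]
tcp_rot: [0.989, 0.147, 0.0, 0.0]
contact_force: [0.1, 0.2, -0.7]
opening: 0.702
finger_force: 0.0
```

Run:
```python
from m import *
W=shot('wrist','w4.png'); print(ctrl.get_state()['eef_pos'])
D=shot('side','d4.png')
im=np.hstack([cv2.resize(W['color'],(480,300)),cv2.resize(D['color'][110:210,290:396],(318,300),interpolation=2)])
cv2.imwrite('pics/c4.png',im[:,:,::-1])
```

```text
[ 0.46444601 -0.2268348   0.11369674]
```

View pics/c4.png

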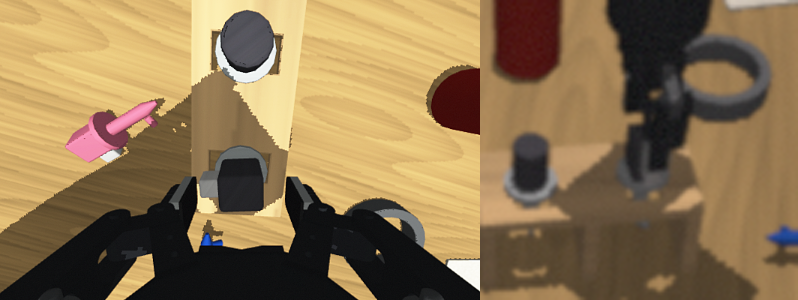

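Both pads straddle the head: the head is midway between the fingers, the button lies inside the left finger, and nothing is touching. Descend the rest and squeeze.

Emit:
{"fn": "move_arm", "kwargs": {
  "plan": [0,0,-12,0,0,0,60,0,0,-12,0,0,0,58,0,0,0,0,0,0,50,0,0,0,0,0,0,44,0,0,0,0,0,0,38,0,0,0,0,0,0,32,0,0,0,0,0,0,26,0,0,0,0,0,0,22,0,0,0,0,0,0,22,0,0,0,0,0,0,22],
  "newtons": 50
}}

```text
time: 3.6
eef_pos: [0.472, -0.2264, 0.1046]
tcp_rot: [0.989, 0.145, 0.007, 0.001]
contact_force: [-8.4, 19.5, 60.4]
opening: 0.407
finger_force: 64.0
```

Run:
```python
from m import *
W=shot('wrist','w5.png'); s=ctrl.get_state(); print(s['eef_pos'],s['opening']*85.4,s['finger_force'],s['contact_force'])
D=shot('side','d5.png')
im=np.hstack([cv2.resize(W['color'],(480,300)),cv2.resize(D['color'][110:210,290:396],(318,300),interpolation=2)])
cv2.imwrite('pics/c5.png',im[:,:,::-1])
```

```text
[ 0.47204279 -0.22642171  0.10457058] 34.673124016932405 64.22153506107861 [-9.39142705 18.54228859 59.99942549]
```

View pics/c5.png

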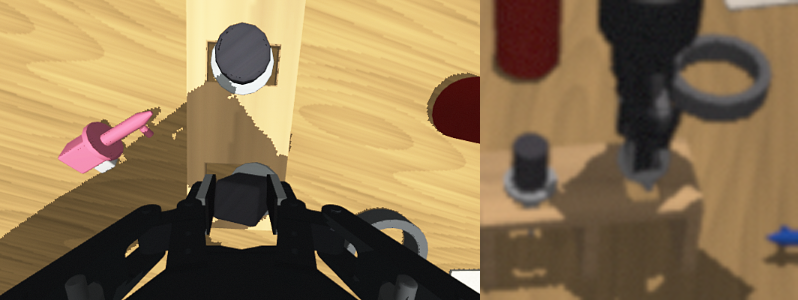

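The wrist view shows the head twisted between the pads, and the arm has been pushed 17 mm up with 60 N. That's a jam, so I'll open and look.

Emit:
{"fn": "move_arm", "kwargs": {
  "plan": [0,0,0,0,0,0,45,0,0,5,0,0,0,60,0,0,10,0,0,0,60,0,0,10,0,0,0,60,0,0,0,0,0,0,60,0,0,0,0,0,0,60]
}}

```text
time: 4.3
eef_pos: [0.4635, -0.2254, 0.1128]
tcp_rot: [0.989, 0.148, -0.0, -0.0]
contact_force: [-0.2, -0.3, -0.1]
opening: 0.706
finger_force: 0.0
```

Run:
```python
from m import *
W=shot('wrist','w6.png'); s=ctrl.get_state(); print(s['eef_pos'],s['opening']*85.4,s['finger_force'],s['contact_force'],R.from_quat(s['tcp_rot']).as_matrix().round(3))
D=shot('side','d6.png')
im=np.hstack([cv2.resize(np.clip(W['color'][180:310,230:410]*1.8,0,255).astype(np.uint8),(480,346),interpolation=2),cv2.resize(np.clip(D['color'][110:210,290:396]*1.5,0,255).astype(np.uint8),(318,346),interpolation=2)])
cv2.imwrite('pics/c6.png',im[:,:,::-1])
```

```text
[ 0.46328957 -0.22525927  0.11237058] 59.819132690142325 0.0 [0.37636651 0.65111499 0.55718417] [[ 0.956  0.292 -0.001]
 [ 0.292 -0.956  0.001]
 [-0.001 -0.001 -1.   ]]
```

View pics/c6.png

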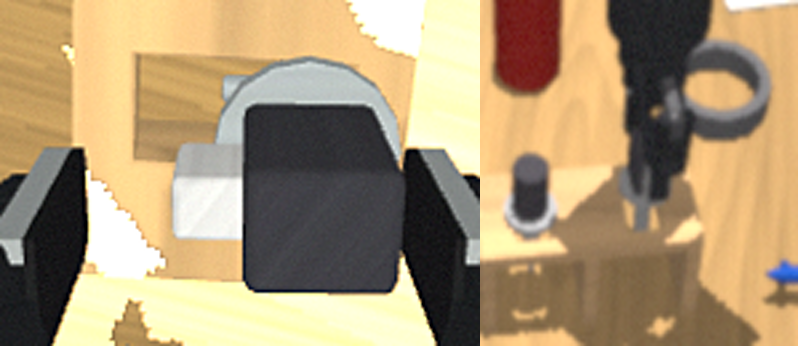

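The pin now stands about 15 mm toward −y with its button still out, and the fingers are free. The tips probably met the flange while the off-centre push shifted the pin. I'll locate it again and retry higher, centred on head plus button, sidestepping as I close.

Run:
```python
from m import *
W=shot('wrist','w7.png'); s=ctrl.get_state(); Rt=R.from_quat(s['tcp_rot']).as_matrix()
L=lambda u,v,z:(Rt.T@(onz(W,230+u/2.667,180+v/2.66,z)-s['eef_pos'])*1e3).round(1)
print(s['eef_pos'])
for n,u,v in [('TL',245,170),('TR',403,172),('BR',397,290),('BL',247,290),('c',323,231)]: print(n,L(u,v,.126))
for n,u,v in [('flL',215,150),('flR',400,150),('fltop',310,58)]: print(n,L(u,v,.086))
for n,u,v in [('btnTL',173,178),('btnBL',175,238)]: print(n,L(u,v,.116))
for n,u,v in [('slotL',136,105),('slottop',200,55),('slotcornR',365,58)]: print(n,L(u,v,.08))
```

```text
[ 0.46328399 -0.22524325  0.1122352 ]
TL [  8.4  -0.9 -13.8]
TR [  8.   27.1 -13.8]
BR [-15.8  27.3 -13.8]
BL [-15.8  -0.5 -13.7]
c [ -3.6  13.3 -13.8]
flL [-4.8 -7.7 26.3]
flR [-4.7 34.9 26.2]
fltop [17.4 13.7 26.2]
btnTL [  2.1 -14.6  -3.7]
btnBL [-10.7 -14.5  -3.7]
slotL [  4.1 -26.4  32.3]
slottop [ 16.3 -11.2  32.2]
slotcornR [15.6 26.9 32.2]
```

Emit:
{"fn": "move_arm", "kwargs": {
  "plan": [-2,-7.5,0,0,0,0,60,0,0,-10,0,0,0,60,0,0,-10,0,0,0,60,0,0,0,0,0,0,60,0,0,0,0,0,0,60],
  "newtons": 30
}}

```text
time: 4.95
eef_pos: [0.4614, -0.2326, 0.0924]
tcp_rot: [0.989, 0.148, -0.001, -0.001]
contact_force: [0.9, -1.0, -0.1]
opening: 0.702
finger_force: 0.0
```

Emit:
{"fn": "move_arm", "kwargs": {
  "plan": [0,0,0,0,0,0,52,0,0,0,0,0,0,47,0,0,0,0,0,0,44]
}}

```text
time: 5.25
eef_pos: [0.4624, -0.2333, 0.0938]
tcp_rot: [0.989, 0.148, 0.0, 0.001]
contact_force: [0.8, -0.4, 1.0]
opening: 0.514
finger_force: 0.7
```

Run:
```python
from m import *
W=shot('wrist','w8.png'); s=ctrl.get_state(); print(s['eef_pos'],s['opening']*85.4,s['finger_force'],s['contact_force'])
im=cv2.resize(np.clip(W['color'][200:360,220:420]*1.8,0,255).astype(np.uint8),(500,400),interpolation=2)
cv2.imwrite('pics/c8.png',im[:,:,::-1])
```

```text
[ 0.46233871 -0.23327352  0.09382556] 44.10971028737359 0.720964428037405 [ 0.15847554 -0.2568241   0.90099187]
```

View pics/c8.png

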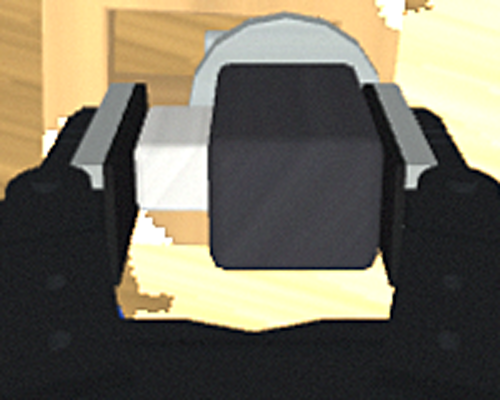

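Both pads now just touch the button (left) and the head's plain side (right), and the pin is upright. I'll check the fore-aft offset before squeezing.

Run:
```python
from m import *
W=shot('wrist','w9.png'); s=ctrl.get_state(); Rt=R.from_quat(s['tcp_rot']).as_matrix()
L=lambda u,v,z:(Rt.T@(onz(W,220+u/2.5,200+v/2.5,z)-s['eef_pos'])*1e3).round(1)
for u,v,z in [(212,140,.126),(378,142,.126),(378,266,.126),(212,266,.126),(137,150,.116),(137,207,.116),(286,14,.086),(190,90,.086),(382,90,.086)]: print(L(u,v,z))
```

```text
[ 11.3  -7.8 -32.2]
[ 11.   19.4 -32.1]
[-12.5  20.4 -32.2]
[-12.5  -8.2 -32.2]
[  4.3 -21.9 -22.2]
[ -7.2 -22.4 -22.2]
[20.6  5.9  7.8]
[  3.2 -14.9   7.8]
[ 3.2 27.1  7.9]
```

Emit:
{"fn": "move_arm", "kwargs": {
  "plan": [0.4,-1.4,0.4,0,0,0,41,0.4,-1.4,0.4,0,0,0,38,0.4,-1.4,0.4,0,0,0,35,0.4,-1.4,0.4,0,0,0,32,0.4,-1.1,0,0,0,0,29,0,0,0,0,0,0,24,0,0,0,0,0,0,20,0,0,0,0,0,0,20],
  "newtons": 50
}}

```text
time: 6.15
eef_pos: [0.4641, -0.2395, 0.0955]
tcp_rot: [0.989, 0.148, 0.0, -0.0]
contact_force: [0.3, 1.9, 5.1]
opening: 0.343
finger_force: 49.9
```

The opening is 29.3 mm at 50 N, so the button is flush. Lift.

Emit:
{"fn": "move_arm", "kwargs": {
  "plan": [0,0,10,0,0,0,20,0,0,20,0,0,0,20,0,0,25,0,0,0,20,0,0,25,0,0,0,20,0,0,25,0,0,0,20,0,0,25,0,0,0,20,0,0,0,0,0,0,20,0,0,0,0,0,0,20]
}}

```text
time: 6.95
eef_pos: [0.4634, -0.2395, 0.2242]
tcp_rot: [0.989, 0.148, -0.0, -0.0]
contact_force: [-0.2, -0.0, -2.4]
opening: 0.342
finger_force: 50.4
```

Run:
```python
from m import *
W=shot('wrist','w10.png'); s=ctrl.get_state(); print(s['eef_pos'],s['opening']*85.4,s['finger_force'],s['contact_force'])
S=shot('scene','s10.png');D=shot('side','d10.png')
f=lambda im,w,h:cv2.resize(im,(w,h),interpolation=2)
u,v=pix(S,s['eef_pos']).astype(int); a,b=pix(D,s['eef_pos']).astype(int); print(u,v,a,b)
cr=lambda I,u,v:I[max(v-50,0):max(v-50,0)+110,max(u-55,0):max(u-55,0)+110]
im=np.hstack([f(W['color'][150:400,170:470],360,300),f(cr(S['color'],u,v),220,300)[:, :],f(cr(D['color'],a,b),220,300)])
cv2.imwrite('pics/c10.png',np.clip(im*1.5,0,255).astype(np.uint8)[:,:,::-1])
```

```text
[ 0.46296328 -0.23905837  0.22303138] 29.02509532940438 50.448323115706444 [ 0.61488119  0.31316898 -1.90977568]
299 119 348 117
```

View pics/c10.png

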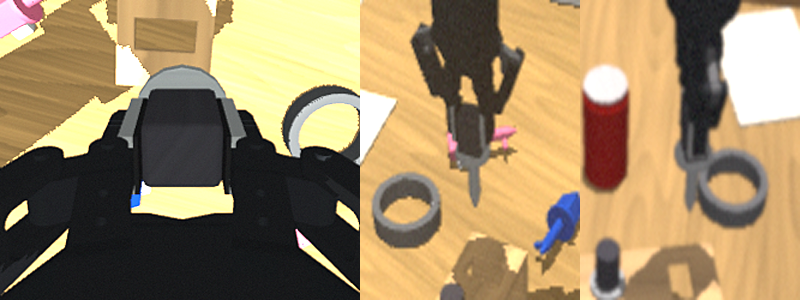

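The pin hangs upright in the pads, with the button flush and no catch showing. I've used all my picture views, so from here I check numerically. I'll carry it to just short of the bracket and locate the hole from close by.

Emit:
{"fn": "move_arm", "kwargs": {
  "plan": [0,15,5,0,0,0,20,0,32,5,0,0,0,20,0,36,0,0,0,0,20,0,36,0,0,0,0,20,0,36,0,0,0,0,20,0,36,0,0,0,0,20,0,36,0,0,0,0,20,0,36,0,0,0,0,20,0,36,0,0,0,0,20,0,36,0,0,0,0,20,0,32,0,0,0,0,20,0,15,0,0,0,0,20]
}}

```text
time: 8.3
eef_pos: [0.4625, 0.1454, 0.2344]
tcp_rot: [0.989, 0.149, -0.001, -0.001]
contact_force: [0.2, 0.5, -0.7]
opening: 0.343
finger_force: 50.4
```

Emit:
{"fn": "move_arm", "kwargs": {
  "plan": [0,0,0,0,0,0,20,0,0,0,0,0,0,20,0,0,0,0,0,0,20]
}}

```text
time: 8.6
eef_pos: [0.4636, 0.1419, 0.2347]
tcp_rot: [0.989, 0.148, -0.0, 0.0]
contact_force: [-0.6, -0.3, -2.7]
opening: 0.342
finger_force: 50.4
```

Run:
```python
from m import *
W=shot('wrist','w11.png'); s=ctrl.get_state(); Rt=R.from_quat(s['tcp_rot']).as_matrix(); e=np.array(s['eef_pos']); print(e,s['opening']*85.4)
u,v=pix(W,(.533,.162,.09)).astype(int); print(u,v)
for t in (60,90,110):
  g=W['color'].max(2); r=30; m=np.zeros_like(g); m[max(v-r,0):v+r,u-r:u+r]=g[max(v-r,0):v+r,u-r:u+r]<t
  n,l,st,ce=cv2.connectedComponentsWithStats(m)
  for k in range(1,n):
    if st[k,4]>40: print(t,ce[k].round(1),st[k],onz(W,*ce[k],.09).round(4))
S=shot('scene','s11.png');D=shot('side','d11.png')
tip=e+Rt@np.array([-.0009,0,.075]); print('pred tip',tip.round(4))
for n,c in (('scene',S),('side',D)):
  p=pix(c,tip); q=pix(c,tip+[0,0,.03]); u,v=p.astype(int); print(n,p.round(1),q.round(1))
  I=c['color'][v-16:v+8,u-8:u+10].astype(int); print((I.max(2)-I.min(2)))
```

```text
[0.46378682 0.14166142 0.23474561] 28.90097986525589
323 109
60 [328.8 113.5] [314  98  23  26 173] [0.5312 0.1562 0.09  ]
90 [328.4 112.5] [313  98  24  26 215] [0.532  0.1569 0.09  ]
110 [324.1 110.6] [312  98  26  27 534] [0.5324 0.1612 0.09  ]
pred tip [0.4629 0.1414 0.1597]
scene [434.7 205.1] [436.6 195.3]
[[83 84 83 83 71 33  4  5  5  6  4  4  6  4  5  4  4  6]
 [85 86 84 83 82 77 49  7  4  6  6  5  3  4  6  4  4  5]
 [86 84 83 84 84 85 78 61 50  5  4  5  4  6  5  6  4  4]
 [82 85 85 82 85 83 84 80 51  6  5  7  5  3  4  9 28 39]
 [79 81 81 83 85 84 86 76 38  6  5  6  4  6 24 63 77 76]
 [80 78 78 79 80 83 86 74 21  6  6  6  4  5 27 68 83 80]
 [78 81 79 78 78 82 82 70 17  4  3  3  5  6 38 85 82 82]
 [78 77 80 81 80 80 80 64  5  5  3  6  5 11 48 89 84 84]
 [77 77 79 79 80 79 75 49  3  4  4  4  4 17 58 87 86 85]
 [73 73 75 77 79 77 76 47  7  6  3  6  5 15 59 85 87 86]
 [75 77 76 80 79 85 69 22  6  6  5  6  5 23 65 82 84 89]
 [78 78 78 79 80 81 69 18  4  5  5  4  3 32 76 80 81 79]
 [81 79 78 77 77 79 71 31  6  5  3  4 10 46 84 82 80 79]
 [79 80 80 81 78 79 69 32  6  8  4  5 27 69 8
[... 1284 characters left out ...]
11 38 67 75 77]
 [90 92 92 91 88 76 38  8  0  2  1  1  3 22 57 77 82 81]
 [92 91 92 90 87 76 40  8  1  0  1  1  2 24 60 79 82 82]
 [90 91 91 91 89 79 51 18  3  1  0  1  8 34 65 80 83 82]
 [92 92 92 90 87 85 72 43 14  2  2  6 28 59 77 82 83 84]
 [91 93 91 89 88 86 84 72 40 14 16 33 56 78 84 83 83 84]
 [92 93 91 89 87 88 89 84 65 45 50 69 80 84 83 83 83 84]
 [92 92 91 90 88 87 87 89 85 74 75 84 86 86 83 82 84 84]
 [92 91 92 89 88 87 90 89 87 82 80 85 87 86 84 80 84 85]
 [92 92 91 89 89 89 89 91 87 81 81 86 87 86 83 82 85 86]
 [93 91 91 89 88 88 90 89 88 82 82 86 88 85 81 84 86 86]
 [91 91 88 87 87 87 89 89 85 81 81 85 86 85 82 83 85 87]
 [91 90 87 88 87 88 88 88 83 79 82 86 88 85 82 85 88 86]]
```

The tip is where predicted, within about 2 mm, and the hole is at about (0.5325, 0.1615). I'll move over it and lower to just above the mouth.

Emit:
{"fn": "move_arm", "kwargs": {
  "plan": [12,3,0,0,0,0,20,20,6,0,0,0,0,20,20,6,0,0,0,0,20,14,4,0,0,0,0,20,4.5,1,-10,0,0,0,20,0,0,-25,0,0,0,20,0,0,-15,0,0,0,20,0,0,0,0,0,0,20,0,0,0,0,0,0,20,0,0,0,0,0,0,20]
}}

```text
time: 9.75
eef_pos: [0.535, 0.1623, 0.1862]
tcp_rot: [0.989, 0.148, 0.001, 0.0]
contact_force: [-1.1, 0.0, -2.4]
opening: 0.345
finger_force: 50.4
```

Run:
```python
from m import *
s=ctrl.get_state(); Rt=R.from_quat(s['tcp_rot']).as_matrix(); e=np.array(s['eef_pos']); print(e,s['opening']*85.4)
S=shot('scene','s12.png');D=shot('side','d12.png')
tip=e+Rt@np.array([-.0009,0,.075]); print('pred tip',tip.round(4))
for n,c in (('scene',S),('side',D)):
  p=pix(c,tip); h=pix(c,(.5325,.1615,.09)); u,v=p.astype(int); print(n,p.round(1),'hole',h.round(1),'origin',u-12,v-16)
  I=c['color'][v-16:v+16,u-12:u+12].max(2); print(I)
```

```text
[0.53500827 0.1623197  0.18617108] 29.48168289939111
pred tip [0.5343 0.1621 0.1112]
scene [423.9 243.9] hole [423.  249.6] origin 411 227
[[172 168 165 173 176 173 157 105  74  80  80  78  77  72  67  61  46  43
   38  39  41  44  35  44]
 [167 170 169 165 167 171 173 148  72  76  83  82  80  76  78  78  77  74
   62  53  44  38  45  64]
 [166 165 169 170 172 169 168 164 131  75  75  80  79  79  80  79  83  80
   80  79  76  71  68  77]
 [191 179 166 165 171 171 173 166 158 121  76  74  80  81  76  81  80  80
   80  79  81  78  79  81]
 [192 192 188 172 150 167 172 175 171 164 149  95  78  74  82  82  83  80
   82  84  84  83  80  78]
 [194 196 193 172 103 111 128 158 174 174 172 150 101  75  78  77  79  79
   79  83  82  79  81  82]
 [192 195 175 107  98 100  97 108 130 161 176 157  85  70  75  75  79  78
   90 114 119 122  84  84]
 [192 174 107  99  97  98  97  98 101 110 133 140  86  68  77  78  81  78
  107 160 140  86  82  84]
 [179 109  97  97  96  98  98  99  98  95 134 169  71  74  79  82  77  77
  109 164 145  83  83  83]
 [174  98  99  99  98  94  98  99  96 133 183 142  6
[... 4857 characters left out ...]
17 115 118 116 116 114 108  97  79  59  48  41  45  45  45  46  47
   55  68  92 106 112 116]
 [115 117 116 116 114 115 113 112 104  90  72  59  52  49  46  50  51  59
   76  91 105 111 116 114]
 [117 118 116 115 116 114 115 114 112 105  95  84  70  68  64  66  73  78
   93 106 113 113 115 115]
 [117 118 116 114 116 117 115 114 113 112 112 106 101  95  94  94  99 104
  109 114 115 115 116 115]
 [117 117 117 116 116 117 114 116 114 114 114 115 115 113 113 113 115 114
  114 117 115 116 115 115]
 [117 116 114 115 116 115 114 114 115 116 116 116 117 117 116 116 116 116
  115 117 115 113 115 116]
 [118 116 116 115 115 116 115 114 115 115 115 116 118 114 115 116 116 117
  115 116 113 114 115 116]]
```

The tip is about 2 mm off in x and 1 mm in y. I'll correct that and start the insertion.

Emit:
{"fn": "move_arm", "kwargs": {
  "plan": [-2,-1,0,0,0,0,20,0,0,-6,0,0,0,20,0,0,-8,0,0,0,20,0,0,-8,0,0,0,20,0,0,-8,0,0,0,20,0,0,-5,0,0,0,20,0,0,0,0,0,0,20]
}}

```text
time: 10.55
eef_pos: [0.5316, 0.1613, 0.1484]
tcp_rot: [0.989, 0.148, -0.001, -0.0]
contact_force: [0.0, -0.2, -1.4]
opening: 0.344
finger_force: 50.4
```

No contact force, so continue.

Emit:
{"fn": "move_arm", "kwargs": {
  "plan": [0,0,-8,0,0,0,20,0,0,-8,0,0,0,20,0,0,-8,0,0,0,20,0,0,-8,0,0,0,20,0,0,-5,0,0,0,20,0,0,0,0,0,0,20,0,0,0,0,0,0,20]
}}

```text
time: 11.25
eef_pos: [0.5325, 0.1613, 0.1129]
tcp_rot: [0.989, 0.148, 0.0, 0.0]
contact_force: [0.3, 0.4, -1.6]
opening: 0.346
finger_force: 50.4
```

Emit:
{"fn": "move_arm", "kwargs": {
  "plan": [0,0,-2,0,0,0,20,0,0,-2,0,0,0,20,0,0,-2,0,0,0,20,0,0,-1,0,0,0,20,0,0,0,0,0,0,20]
}}

```text
time: 11.75
eef_pos: [0.5323, 0.1613, 0.1057]
tcp_rot: [0.989, 0.148, -0.0, -0.0]
contact_force: [0.4, -0.1, -1.6]
opening: 0.341
finger_force: 50.5
```

Emit:
{"fn": "move_arm", "kwargs": {
  "plan": [0,0,-1,0,0,0,20,0,0,-1,0,0,0,20,0,0,0,0,0,0,20]
}}

```text
time: 12.05
eef_pos: [0.5326, 0.1614, 0.1056]
tcp_rot: [0.989, 0.148, -0.0, 0.0]
contact_force: [-3.4, -0.1, 7.0]
opening: 0.34
finger_force: 51.3
```

The flange has met the fork at the expected height (about +8 N). I'll press it 1 mm more and then release.

Emit:
{"fn": "move_arm", "kwargs": {
  "plan": [0,0,-1,0,0,0,20,0,0,0,0,0,0,20,0,0,0,0,0,0,32,0,0,0,0,0,0,38,0,0,0,0,0,0,44,0,0,0,0,0,0,50,0,0,0,0,0,0,60,0,0,0,0,0,0,70,0,0,0,0,0,0,70]
}}

```text
time: 12.95
eef_pos: [0.5324, 0.1612, 0.1027]
tcp_rot: [0.989, 0.148, -0.0, 0.0]
contact_force: [0.5, 0.7, 0.0]
opening: 0.819
finger_force: 0.0
```

Run:
```python
from m import *
W=shot('wrist','w13.png'); s=ctrl.get_state(); Rt=R.from_quat(s['tcp_rot']).as_matrix(); print(s['eef_pos'],s['opening']*85.4,s['contact_force'])
g=W['color'].max(2)
# expected centre & features in tool frame
Z=s['eef_pos'][2]
for x in (0,):
  u,v=pix(W,np.array([.5325,.1615,.136])).astype(int); print('head top px',u,v); print(g[v,u-60:u+60:2])
  u,v=pix(W,np.array([.5325,.1615,.116])); print(u,v)
for n,z in (('headc',.136),):
  for t in (35,50):
    ce,b,l=blob(W,u0:=int(pix(W,np.array([.5325,.1615,.136]))[0]),int(pix(W,np.array([.5325,.1615,.136]))[1]),40,t); print(t,ce,b)
```

```text
[0.53238588 0.16125029 0.1027599 ] 69.84640006658972 [ 0.48390962 -0.4233723   0.73180802]
head top px 323 281
[251 251 251 251 252 255 133 152 153 146 149 150 150 151 149 151 153 150
 149 146  24  40  44  43  45  42  43  43  41  42  43  45  46  44  45  44
  45  41  41  42  44  44  42  46  44  46  42  44  43  45  45  43  44  40
  46 160 150 149 150 150]
323.01170702741337 259.1249553280322
35 [330.66870416 249.55012225] (np.int32(303), np.int32(241), np.int32(60), np.int32(62), np.int32(818))
50 [332.51353365 274.12987335] (np.int32(302), np.int32(241), np.int32(61), np.int32(68), np.int32(4027))
```

The button has sprung out (about 14 mm of light metal beside the head). Open fully, retract straight up, and check.

Emit:
{"fn": "move_arm", "kwargs": {
  "plan": [0,0,10,0,0,0,80,0,0,25,0,0,0,85,0,0,40,0,0,0,85,0,0,40,0,0,0,85,-20,0,35,0,0,0,85,-30,0,20,0,0,0,85,0,0,0,0,0,0,85,0,0,0,0,0,0,85,0,0,0,0,0,0,85]
}}

```text
time: 13.9
eef_pos: [0.4824, 0.1612, 0.2718]
tcp_rot: [0.989, 0.148, -0.001, 0.0]
contact_force: [-0.0, -0.6, -0.9]
opening: 0.994
finger_force: 0.0
```

Run:
```python
from m import *
W=shot('wrist','w14.png'); s=ctrl.get_state(); print(s['eef_pos'],s['contact_force'])
S=shot('scene','s14.png'); D=shot('side','d14.png'); P=np.array([.534,.1565,.116]); p=[]
for n,c,r in (('w',W,30),('s',S,14),('d',D,14)):
  u,v=pix(c,P).astype(int); ce,b,l=blob(c,u,v,r,60); q=cv2.minAreaRect(np.argwhere(l)[:,::-1].astype(np.float32)); print(n,(u,v),ce.round(1),b,q); p.append(ray(c,*ce))
x,e=tri(p); print('head surface centroid',x.round(4),np.round(e,4))
I=W['color']; u,v=pix(W,P).astype(int); print(I[v-24:v+28:4,u-36:u+36:3].max(2))
# bystanders: change vs. start
for n,c in (('scene',S),('side',D)):
  o=cv2.imread(f'pics/{n}0.png')[:,:,::-1].astype(int); d=np.abs(o-c['color']).max(2)>60
  hs=cv2.cvtColor(c['color'],cv2.COLOR_RGB2HSV); ho=cv2.cvtColor(o.astype(np.uint8),cv2.COLOR_RGB2HSV)
  red=lambda h:(((h[...,0]<6)|(h[...,0]>175))&(h[...,1]>180)).astype(np.uint8)
  for m in (ho,hs):
    k,l,st,ce=cv2.connectedComponentsWithStats(red(m)); print(n,[(ce[i].round(1).tolist(),int(st[i,4])) for i in range(1,k) if st[i,4]>60])
for P2,c,n in (((290,183),S,'plain s'),((307,164),D,'plain d')): print(n,blob(c,*P2,13,60)[:2])
```

```text
[0.48232647 0.16116517 0.27141597] [-0.04433978  1.68502598  0.51346833]
w (np.int64(342), np.int64(135)) [342.6 140.7] (np.int32(328), np.int32(123), np.int32(33), np.int32(30), np.int32(600)) ((344.0, 137.5), (29.0, 32.0), 90.0)
s (np.int64(422), np.int64(241)) [420.5 244.8] (np.int32(414), np.int32(238), np.int32(15), np.int32(14), np.int32(157)) ((420.54052734375, 244.7567596435547), (13.809514999389648, 11.836727142333984), 9.462321281433105)
d (np.int64(291), np.int64(302)) [293.9 300.4] (np.int32(286), np.int32(290), np.int32(14), np.int32(23), np.int32(147)) ((292.5, 301.0), (22.0, 13.0), 90.0)
head surface centroid [0.5302 0.1512 0.1017] [0.0027 0.0034 0.0047]
[[252 252 252 252 251 251 251 252 252 252 252 251 252 252 252 252 251 250
  251 251 251 251 251 250]
 [252 251 250 250 251 252 252 252 253 255 184 203 236 234 246 255 251 251
  251 252 252 251 250 251]
 [251 251 251 251 251 252 252 253 234 244 243 242 243 241 243 242 222 252
  251 251 251 251 251 251]
 [253 253 253 252 251 251 254 252  57  53  56  49  58  52  57  45 166 247
  254 251 250 250 250 251]
 [130 136 138 127 
[... 574 characters left out ...]
 252 252 252]
 [134 137 139 135 132 130 134 133  30  25  22  22  25  23  24  23  22  30
  131 255 252 253 252 251]
 [137 133 131 130 133 134 138 139 140 131 113  93 102 102 131 140 138 136
  136 209 121 148 113 196]
 [135 134 133 135 136 137 134 132 130 130 134 135 139 142 141 138 133 130
  134 134 135 137 135 133]]
scene [([303.9, 312.3], 427)]
scene [([304.0, 312.2], 424)]
side [([305.3, 119.1], 563), ([194.9, 253.8], 422)]
side [([194.9, 253.9], 421)]
plain s (array([290.08695652, 185.2173913 ]), (np.int32(285), np.int32(179), np.int32(11), np.int32(13), np.int32(115)))
plain d (array([307.73109244, 166.49159664]), (np.int32(294), np.int32(151), np.int32(26), np.int32(26), np.int32(476)))
```

Run:
```python
from m import *
W=shot('wrist','w15.png'); S=shot('scene','s15.png'); s=ctrl.get_state()
o=cv2.imread('pics/scene0.png')[:,:,::-1].astype(int)
d=np.abs(o-S['color']).max(2); print('can diff',(d[140:192,195:232]>40).sum(),'screwdriver',(d[290:360,280:362]>40).sum(),'plain',(d[172:198,280:300]>40).sum())
Rt=R.from_quat(s['tcp_rot']).as_matrix(); g=W['color'].max(2)
ex,ey=Rt[:,0],-Rt[:,1]
# top face: tone 30-45 ; button: light left
m=((g>29)&(g<66)).astype(np.uint8); u,v=pix(W,(.534,.1565,.136)).astype(int); q=np.zeros_like(m); q[v-30:v+30,u-40:u+30]=m[v-30:v+30,u-40:u+30]
q=cv2.morphologyEx(q,cv2.MORPH_OPEN,np.ones((3,3),np.uint8)); k,l,st,ce=cv2.connectedComponentsWithStats(q); i=1+np.argmax(st[1:,4]); print('top face',st[i],ce[i])
x,y,w,h,_=st[i]
f=lambda a,b,z:(Rt.T@(onz(W,a,b,z)-[.5325,.1615,0])*1e3)[:2].round(1)
print(f(x,y,.136),f(x+w,y+h,.136))
# flange bright arc above head at z~.093
for du in (-6,0,6): print(g[v-45:v-5,u+du])
```

```text
can diff 0 screwdriver 0 plain 0
top face [330 133  31  18 445] [343.24269663 142.57977528]
[ 2.9 -7.4] [-13.6  21.7]
[ 92  81 103 255 255 251 251 251 251 251 251 251 252 251 251 251 251 252
 252 252 252 252 253 255 217 233 241 241 243 251 203 126  44  23  62  79
  92  92  91  87]
[ 91  92  89  66 236 255 253 251 251 251 251 251 251 252 252 251 251 251
 252 252 252 252 255 219 235 242 240 241 243 250 202 125  43  24  66  78
  85  86  87  91]
[ 86  85  89  90  76 112 255 255 251 251 251 251 251 251 251 252 251 251
 251 252 252 252 252 255 185 222 241 242 243 253 158 102  47  27  70  83
  91  92  91  88]
```

Run:
```python
from m import *
W=shot('wrist','w16.png'); S=shot('scene','s16.png'); D=shot('side','d16.png'); s=ctrl.get_state(); g=W['color'].max(2)
Rt=R.from_quat(s['tcp_rot']).as_matrix()
f=lambda a,b,z:(Rt.T@(onz(W,a,b,z)-[.5325,.1615,0])*1e3)[:2].round(1)
print('flange front',f(343,114.3,.096)); u,v=pix(W,(.534,.1565,.136)).astype(int); print(u,v)
for r in range(114,162,4): print(r,g[r,300:375:2])
for c,n in ((S,'s'),(D,'d')):
  a=pix(c,(.531,.156,.136)); b=pix(c,(.531,.156,.096)); print(n,a.round(1),b.round(1)); u,v=a.astype(int)
  print(u-16,v-8); print(c['color'].max(2)[v-8:v+32:2,u-16:u+18])
```

```text
flange front [20.   7.1]
343 136
114 [ 82 208 253 251 250 250 250 251 252 252 252 252 252 252 252 251 251 255
 255 255 191 220 247 254 255 255 252 251 252 252 252 252 252 251 250 251
 251 251]
118 [ 81 255 252 251 251 250 251 251 252 252 252 251 251 252 255 207 238 243
 241 242 241 241 241 240 241 241 225 247 252 252 252 252 251 251 251 251
 251 251]
122 [183 255 252 252 253 252 252 252 251 251 252 252 253 200 255 109 174 100
 123 171 212  89 177 174  96 175 205 255 245 231 251 251 250 250 250 250
 251 251]
126 [118 135 130 130 137 134 150 204 238 255 255 204 243 255   9  65  73  75
  71  76  74  78  76  80  83  82  78  76  74  55 225 253 250 251 252 252
 251 250]
130 [148 141 139 140 138 136 136 120  98  96  99  92  92  99  42  63  93  90
  91  90  87  85  94  90  91  87  85  90  92  80 124 255 251 251 251 251
 251 250]
134 [139 136 138 135 135 134 136 111 139 145 142 143 137 145  61  34  36  54
  62  92  84  52 101  94  88  85  91  90  49  89  65 128 255 251 251 251
 251 251]
138 [132 134 136 138 139 138 140 109 140 139 138 136 136 143  60  33  39  39
  35  40  38  38  38  36  37  
[... 5870 characters left out ...]
 227 227 227 225 225 226 225 224 222 217 207 185 163 126 108 111 111
  112 113 110 105 112 112 116 115 117 115 114 117 115 113 118 117]
 [226 227 227 227 226 225 225 225 223 224 224 224 225 220 191 139 119 116
  117 117 116 116 115 114 116 115 116 116 115 116 115 115 116 117]
 [226 227 228 227 226 224 225 225 224 223 223 225 225 214 154 118 118 116
  119 116 117 116 115 113 114 115 117 116 114 115 114 113 118 117]
 [227 228 228 226 225 224 225 223 223 224 224 226 225 214 151 119 116 117
  116 116 115 116 116 114 115 115 116 116 114 116 114 116 116 115]
 [227 228 226 226 224 225 225 223 224 223 224 225 226 216 168 126 116 116
  117 116 115 117 116 115 116 114 116 115 116 114 114 115 115 115]]
```

The flange and head centres coincide (7.1 mm at both heights), and the flange sits at fork height. The pin is upright and seated with its button out, and the bystanders are unchanged. Hand in.

```bash
python3 -c "
from plant import order
print(order.sign_off())"
```

```text
the job is handed in; nothing more can be done
None
```

I put the quick-release pin through the fork and arm and let go. The cameras show it upright with its flange at fork height and its button sprung out, though the catch under the fork can't be seen. The plain pin, screwdriver and can match the first picture. On the first squeeze the gripper jammed on the pin at about 60 N wrist force and pushed it about 15 mm along its slot; I opened and re-gripped. The job was handed in at about 14 s of the 48 s, and I don't know the verdict.

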